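# Put the reagent bottles back in their row by height

### The job

Put the four loose white bottles back into the four empty places of the bottle rack, one on each round pad, so that the whole row steps down in height from the tallest bottle, which already stands at one end, to the tiniest one at the other. Keep every bottle upright, set it down gently on the middle of its pad without letting it drop, and leave the two bottles that are already in the rack where they stand.

Things in the scene. Friction and masses are not known exactly. Their poses are not given: they have to be found in the camera images.
- b500_center (a point): Closed white plastic bottle with orange screw cap, tallest of all six; already in the rack on the pad at one end (either end), free to be knocked. 168 mm tall; round straight body 73 mm across up to 118 mm above its base, then a shoulder; cap 58 mm across, 24 mm high. Point: on its axis half-way up (84 mm above its base), z up.
- b250_center (a point): Closed white plastic bottle with orange screw cap, largest of the four loose ones; stands upright on the bench at the start, 140 to 280 g. 134 mm tall; round straight body 62 mm across up to 92 mm above its base, then a shoulder; cap 50 mm across, 22 mm high, easily gripped. Point: on its axis half-way up (67 mm above its base), z up.
- b125_center (a point): Closed white plastic bottle with orange screw cap, second largest of the four loose ones; stands upright on the bench at the start, 75 to 155 g. 104 mm tall; round straight body 51 mm across up to 68 mm above its base, then a shoulder; cap 43 mm across, 20 mm high, easily gripped. Point: on its axis half-way up (52 mm above its base), z up.
- b60_center (a point): Closed white plastic bottle with orange screw cap, third largest of the four loose ones; stands upright on the bench at the start, 40 to 85 g. 84 mm tall; round straight body 40 mm across up to 54 mm above its base, then a shoulder; cap 34 mm across, 17 mm high. Point: on its axis half-way up (42 mm above its base), z up.
- b30_center (a point): Closed white plastic bottle with orange screw cap, smallest of the four loose ones; stands upright on the bench at the start, 25 to 50 g. 64 mm tall; round straight body 34 mm across up to 40 mm above its base, then a shoulder; cap 29 mm across, 14 mm high. Point: on its axis half-way up (32 mm above its base), z up.
- b15_center (a point): Closed white plastic bottle with orange screw cap, tiniest of all six; already in the rack on the pad at one end (either end), free to be knocked. 48 mm tall; round straight body 26 mm across up to 28 mm above its base, then a shoulder; cap 23 mm across, 12 mm high. Point: on its axis half-way up (24 mm above its base), z up.
- place1 (a point): Empty pad of the fixed bottle rack, next to the pad at the rack's left (+y) end: a dark round rubber disc 68 mm across, flush in the grey shelf. Point: centre of its upper face (the shelf, 30 mm above the bench); y along the row to the left, x to the rear, z up. The rack has six pads alike in a straight row, 85 mm apart; place1 to place4 lie between the two end pads.
- place2 (a point): Empty pad, second of the four from the left, like place1. Point: centre of its upper face (the shelf, 30 mm above the bench); y along the row to the left, x to the rear, z up. The shelf is 530 mm long and reaches 55 mm in front of the pads' centre line and 80 mm behind it.
- place3 (a point): Empty pad, third of the four from the left, like place1. Point: centre of its upper face (the shelf, 30 mm above the bench); y along the row to the left, x to the rear, z up. A fixed steel rail, 45 mm high above the shelf, runs along it 74 mm behind the pads' centre line.
- place4 (a point): Empty pad, next to the pad at the rack's right (-y) end, like place1. Point: centre of its upper face (the shelf, 30 mm above the bench); y along the row to the left, x to the rear, z up.
Things that resemble listed ones, but are neither listed nor needed, are in the scene too. Leave any yellow look-alike of the part that bears b125_center alone. Leave any blue look-alike of the part that bears b500_center alone.

How it is judged:
By the outcome, as a careful person would: the job done as asked, in the order asked, and still so for the second after the job is handed in, with the robot touching nothing.
It also fails if it takes over 109 s, if anything falls off the work surface, if the arm or the gripper's body presses on something with over 40 N, if the wrist force passes 120 N, or if a joint passes its speed limit or range.

### The arm

A 6-joint arm with a two-finger parallel gripper is mounted at the origin on the work surface. World frame = base frame: x ahead of the robot, y to its left, z up, the work surface at z = 0. Lengths are in mm, angles in rad, forces in N, time in s.
With the tool pointing down it reaches from about 375 to 900 mm from the base axis. Payload 3.1 kg.
Tool frame: the origin (TCP) lies at the very end of the fingers, on their centre line; the grasp point (between the pads) lies 19 mm behind it; z points along the fingers, y is the direction in which the jaws open and shut (so a half turn about z gives the same grasp; the last joint's range is limited). The gripper opens to 87 mm and grips with 3 to 60 N. Pads are 19 mm wide; open, the fingers measure 117 mm over their backs; the gripper's body (75 mm by 190 mm) begins 51 mm behind the grasp point.
Start: joints at [1.163, 0.527, 1.433, -0, 1.181, -0.178], TCP at [141.716, 608.698, 222.548] pointing down, gripper open.
Joint ranges: [-3.08, 3.08], [-0.75, 2.2], [0.22, 2.44], [-1.43, 4.57], [0, 2.65], [-2.85, 2.85]. Speed limits (rad/s): [2.79, 2.79, 3.14, 3.14, 3.14, 3.14].

### API

Orientations are given as a unit quaternion [x, y, z, w].
In Python, from cell import arm gives the robot as it stands.
- The arm moves only by the tool move_arm, never from a script. Its argument "series" is a list that holds one entry, the list of rows, each a list of 7 numbers: the shift along the tool's x, y, z in mm, then the turn, a rotation vector about the tool's x, y, z in degrees, then the opening, from 0 (shut) to 1 (fully open). In form: [[[dx, dy, dz, ax, ay, az, gripper], ...]]. A call has 1 to 5 rows; each row shifts and turns the pose as measured when the row begins, along the tool's axes as they then stand; what a row does not reach is not made up. A row lasts 1/10 s, in which the tool goes at most 50 mm and 8.59 degrees, less where a joint would pass 70% of its speed; a pose out of reach is approached as far as the arm can. A call is refused whole if a number of a shift passes 50 or a number of a turn 8.59, either way. A call with a gripper value outside its range is refused whole. The fingers move at their own pace and stop on an object; the grip force is fixed at half the most. Time passes only in rows, so rows that do not move let the fingers close. It gives the time, the measured TCP pose, the force and the opening at its end, in the units of the state.
- arm.observe(): the state, without advancing time (a new reading comes with each control period).
- arm.snapshot(name): name is "side" or "top" or "wrist"; returns the picture (420x560x3 uint8, blue, green, red); there is no depth.
- arm.camera_params(name): a dict with "fx", "fy", "cx", "cy" (pixels), "rvec" (rotation vector, rad) and "tvec" (3), from world to camera coordinates, as OpenCV has them. Camera axes: x right, y down, z forward; pixel columns grow to the right and rows downward; lengths in mm; the calibration is good to about 2 mm. The wrist camera is an equidistant fisheye: a pixel r from the principal point sees the ray r / f radians off the axis. A picture is of the moment at which its call begins: read the wrist's pose just before it. camera_params takes no time and is no camera call; for the wrist camera it gives the pose at the moment of the call.
- arm.sign_off(): hands the job in, once; it reports no verdict.
The state is a dict: "time": time; "q": joint angles; "dq": joint speeds; "tau": joint torques, N m; "position": TCP position; "eef_rot": TCP orientation; "wrist_force": force on the tool from outside, world axes, zero at the start; "moment": the same for the moment, N m; "width": finger opening in mm.
Only numpy, scipy, OpenCV 4.12 (cv2) and the standard library are available. Lean on these libraries where they do the work, as an engineer would, in place of code of your own. Each camera call takes 0.05 s, during which the arm holds its last target. There are 200 camera calls.

## Working session

There is one attempt and no reset: what is moved stays moved. The work goes in short steps, Python scripts to look and compute and a tool call to move; the robot and the scene stay as the last step left them, time stands still between calls to the robot, and variables do not carry over. Pictures are saved under pics/ and viewed, about 12 in all and at most 16, crops included, and the job is handed in when it is done.

Besides the shell and the picture viewer there is one more tool, called by a JSON object that holds its "name" and its "arguments", one argument or row to a line. move_arm: Moves the arm, as the interface text tells. Its arguments: {"type":"object","properties":{"series":{"type":"array"}},"required":["series"]}

```bash
mkdir -p pics; ls
python3 - <<'E'
from cell import arm
import cv2
print(arm.observe())
for n in ("top","side"):
    p=arm.camera_params(n); print(n,p)
    cv2.imwrite(f"pics/{n}0.png",arm.snapshot(n))
E
```

```text
pics
{'time': 0.0, 'q': array([ 1.16347893e+00,  5.28485508e-01,  1.43386494e+00, -1.60952868e-05,
        1.18137419e+00, -1.78479555e-01]), 'dq': array([-2.17041199e-04, -8.40143961e-04, -7.52131460e-05, -3.71174972e-04,
       -6.38789996e-04, -1.01330477e-03]), 'tau': array([-2.06349447e-03, -4.40049219e+01, -1.76588041e+01,  6.32407400e-02,
        5.80551988e-02, -1.58690245e-04]), 'position': array([141.45683757, 608.05427852, 221.57161877]), 'eef_rot': array([ 1.14166319e-01,  9.93461079e-01, -1.02274193e-03, -3.00657562e-04]), 'wrist_force': array([-0.04678156, -0.46415389,  0.0581923 ]), 'moment': array([ 0.02258871,  0.00385833, -0.01678706]), 'width': 87.0661210709696}
top {'fx': 406.4423921393884, 'fy': 406.4423921393884, 'cx': 285.8369044784057, 'cy': 208.74673462351626, 'rvec': array([ 2.10031743, -2.16092031,  0.15533044]), 'tvec': array([-27.369037  , 556.68790141, 969.39498105])}
side {'fx': 389.32089418159387, 'fy': 389.32089418159387, 'cx': 279.1187720918221, 'cy': 215.4383398582596, 'rvec': array([ 0.22799755, -2.87650222,  1.12912767]), 'tvec': array([552.40330379, 166.04920407, 862.30953698])}
```

View pics/top0.png

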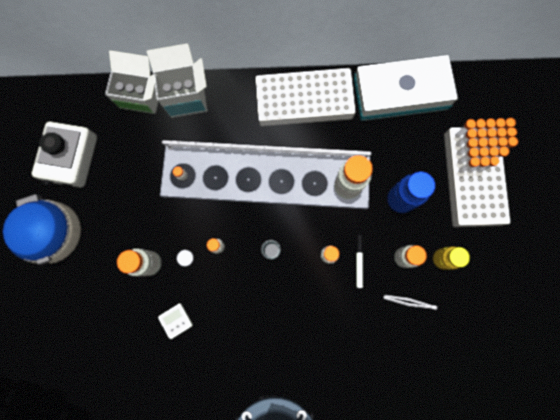

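View pics/side0.png

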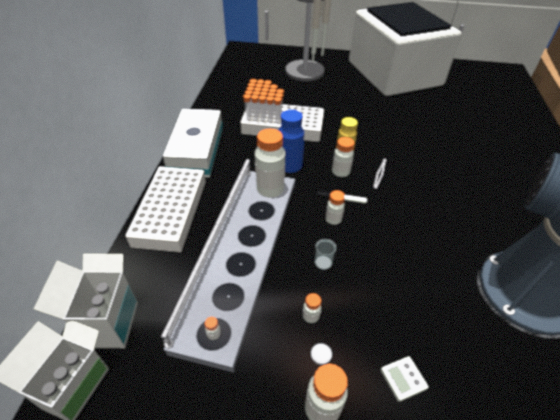

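Top view: the white loose bottles have orange caps at (129,262) large, (214,245) small, (330,254) and (416,255). The look-alikes are yellow (458,258), blue (420,187), and the orange-capped tubes at (492,140). In the rack, the tiniest bottle is at the left (179,173) and the tallest at the right (357,170). So place1=b30, place2=b60, place3=b125 and place4=b250.

```bash
cat > h.py <<'E'
import cv2, numpy as np
from cell import arm
def ray(n,uv):
    p=arm.camera_params(n); R=cv2.Rodrigues(np.array(p["rvec"]))[0]; t=np.array(p["tvec"]).reshape(3)
    d=np.array([(uv[0]-p["cx"])/p["fx"],(uv[1]-p["cy"])/p["fy"]])
    if n=="wrist":
        r=np.linalg.norm(d); v=np.array([*(d/r*np.sin(r)),np.cos(r)])
    else: v=np.array([*d,1.])
    return -R.T@t, R.T@v
def onplane(n,uv,z):
    o,d=ray(n,uv); return o+d*(z-o[2])/d[2]
def proj(n,P):
    p=arm.camera_params(n); R=cv2.Rodrigues(np.array(p["rvec"]))[0]
    c=R@np.array(P)+np.array(p["tvec"]).reshape(3)
    if n=="wrist":
        a=np.arctan2(np.hypot(c[0],c[1]),c[2])/np.hypot(c[0],c[1]); return c[:2]*a*p["fx"]+[p["cx"],p["cy"]]
    return c[:2]/c[2]*p["fx"]+[p["cx"],p["cy"]]
def blobs(m,amin):
    n,l,s,c=cv2.connectedComponentsWithStats(m.astype(np.uint8))
    return [(c[i],s[i][4],s[i]) for i in range(1,n) if s[i][4]>=amin]
def orange(im):
    h=cv2.cvtColor(im,cv2.COLOR_BGR2HSV); return cv2.inRange(h,(4,150,120),(17,255,255))
E
python3 - <<'E'
from h import *
np.set_printoptions(precision=1,suppress=True)
im=cv2.imread("pics/top0.png")
for c,a,s in blobs(orange(im),60):
    if a<1500: 
        P=onplane("top",c,90); print(c,a,s[2:4],P)
g=cv2.cvtColor(im,cv2.COLOR_BGR2GRAY)
roi=np.zeros_like(g); roi[150:205,165:370]=(g[150:205,165:370]<100)
print("pads")
for c,a,s in blobs(roi,200): print(c,a,s[2:4],onplane("top",c,30))
im=cv2.imread("pics/side0.png"); print("side")
for c,a,s in blobs(orange(im),60): print(c,a,s[2:4])
a=cv2.resize(cv2.imread("pics/top0.png")[140:290,100:480],(760,300),interpolation=cv2.INTER_CUBIC)
cv2.imwrite("pics/crop1.png",a)
E
```

```text
[357.1 172.2] 148 [29 27] [ 632.3 -217.8   90. ]
[177.4 170.8] 76 [10 10] [649.4 217.1  90. ]
[211.5 244. ] 63 [14 14] [469.5 133.5  90. ]
[415.8 254.8] 130 [21 21] [ 430.9 -343.1   90. ]
[128.9 261.2] 174 [25 24] [434.5 328.   90. ]
pads
[183.8 176.8] 323 [24 24] [649.3 217.3  30. ]
[215.1 177.3] 456 [25 24] [645.2 136.6  30. ]
[247.9 179.3] 450 [25 24] [637.3  52.2  30. ]
[281.2 181.1] 441 [25 23] [630. -33.  30.]
[314.4 183. ] 449 [24 24] [ 622.5 -117.7   30. ]
[211.8 201.7] 599 [134   8] [581.9 145.   30. ]
side
[262.9  91.3] 732 [41 25]
[269.3 139.3] 431 [25 22]
[345.3 143.3] 208 [18 14]
[336.6 196.4] 162 [14 14]
[313. 300.] 193 [17 16]
[330.1 381.5] 994 [34 38]
```

View pics/crop1.png

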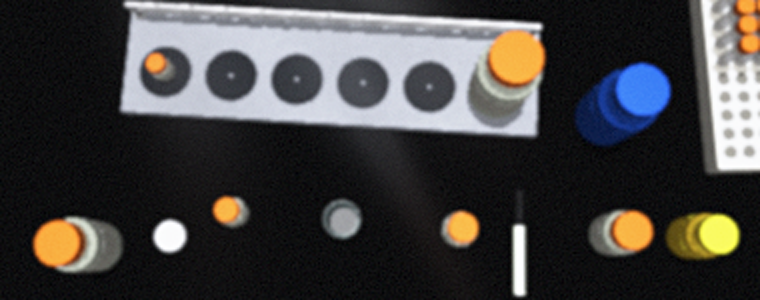

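```bash
cat >> h.py <<'E'
def caps(im,lo=80,win=None,size=15):
    h=cv2.cvtColor(cv2.GaussianBlur(im,(3,3),0),cv2.COLOR_BGR2HSV); m=cv2.inRange(h,(3,110,90),(22,255,255))
    m=cv2.morphologyEx(m,cv2.MORPH_CLOSE,np.ones((3,3),np.uint8))
    out=[]
    for c in cv2.findContours(m,cv2.RETR_EXTERNAL,cv2.CHAIN_APPROX_NONE)[0]:
        if cv2.contourArea(c)>lo: out.append((cv2.fitEllipse(c),cv2.contourArea(c)))
    return out
E
python3 - <<'E'
from h import *
np.set_printoptions(precision=1,suppress=True)
T=caps(cv2.imread("pics/top0.png")); S=caps(cv2.imread("pics/side0.png"))
print([np.round(s[0][0],1) for s in S])
for (c,ax,_),a in T:
    if a>900: continue
    best=[]
    o,d=ray("top",c)
    for (c2,_,_),_ in S:
        o2,d2=ray("side",c2); n=np.cross(d,d2)
        k=np.linalg.lstsq(np.c_[d,-d2,n],o2-o,rcond=None)[0]
        best.append((abs(k[2])*np.linalg.norm(n),o+d*k[0]))
    best=sorted(best,key=lambda b:b[0])[:2]
    P=best[0][1]
    o0=o; diam=np.mean(ax)*np.linalg.norm(P-o)/406
    print(np.round(c,1),"diam",round(diam,1),best)
    for n,ht in (("250",134),("125",104),("60",84),("30",64)): print("  ",n,onplane("top",c,ht-3)[:2])
g=cv2.cvtColor(cv2.imread("pics/top0.png"),cv2.COLOR_BGR2GRAY)
roi=np.zeros_like(g); roi[150:205,165:370]=(g[150:205,165:370]<110)
pp=[]
for c in cv2.findContours(roi,cv2.RETR_EXTERNAL,cv2.CHAIN_APPROX_NONE)[0]:
    e=cv2.fitEllipse(cv2.convexHull(c)) if len(c)>5 else None
    if e and 18<e[1][0]<32 and e[1][1]<34:
        P=onplane("top",e[0],30); pp.append(P[:2]); print("pad",np.round(e[0],1),np.round(e[1],1),P)
E
```

```text
[array([330.1, 381.4]), array([210.9, 322.8]), array([313. , 300.2]), array([336.5, 196.6]), array([345.6, 142.7]), array([269. , 139.3]), array([262.2,  91.5]), array([551.2,  68. ])]
[128.8 261.2] diam 59.8 [(np.float64(0.025844604974611562), array([433. , 313.9, 125.7])), (np.float64(42.62469627442992), array([420.9, 201.1, 406. ]))]
   250 [432.7 311.8]
   125 [434.  323.8]
   60 [434.9 331.9]
   30 [435.8 339.9]
[415.9 255. ] diam 50.0 [(np.float64(0.871917246841716), array([ 430.2, -341.2,   96.5])), (np.float64(17.41293413491076), array([ 441.2, -426.3, -186.9]))]
   250 [ 428.9 -330.8]
   125 [ 430.1 -339.8]
   60 [ 430.8 -345.8]
   30 [ 431.6 -351.8]
[331.4 253.1] diam 38.0 [(np.float64(0.5099988341930494), array([ 441. , -148.8,   74.8])), (np.float64(10.013737544773267), array([ 432.6, -132.4,  246.2]))]
   250 [ 438.2 -143.4]
   125 [ 439.7 -146.3]
   60 [ 440.6 -148.2]
   30 [ 441.6 -150.1]
[212.5 244.4] diam 32.4 [(np.float64(0.04828709634239692), array([470.9, 137.1,  60. ])), (np.float64(4.73238093117126), array([451.8,  89.6, 302.1]))]
   250 [465.3 123.2]
   125 [467.6 129.1]
   60 [469.2 133. ]
   30 [470.8 136.9]
[357.8 169.1] diam 172.4 [(np.float64(1.2506800389036854), array([ 1012.4,  -467.4, -1353.1])), (np.float64(1.2669441559823966), array([ 616. , -204. ,  182.8]))]
   250 [ 629.4 -212.9]
   125 [ 637.1 -218. ]
   60 [ 642.3 -221.5]
   30 [ 647.4 -224.9]Traceback (most recent call last):
  File "<stdin>", line 22, in <module>
cv2.error: OpenCV(4.12.0) /io/opencv/modules/imgproc/src/shapedescr.cpp:361: error: (-201:Incorrect size of input array) There should be at least 5 points to fit the ellipse in function 'fitEllipseNoDirect'
```

The triangulated heights and cap sizes identify all four bottles: b250 (433,312), b125 (430,-340), b60 (441,-148) and b30 (471,137). The pads are place1 (645,137), place2 (637,52), place3 (630,-33) and place4 (622.5,-118). First I'll turn the jaws along x.

{"name": "move_arm", "arguments": {
  "series": [
    [[0,0,-6,0,0,8.5,1],[0,0,-6,0,0,8.5,1],[0,0,-6,0,0,8.5,1],[0,0,-6,0,0,8.5,1],[0,0,-6,0,0,8.5,1]]
  ]
}}

```text
time: 0.6
position: [140.3, 605.3, 248.2]
eef_rot: [0.472, 0.882, -0.006, 0.001]
wrist_force: [-0.3, 0.2, 0.3]
width: 87.2
```

{"name": "move_arm", "arguments": {
  "series": [
    [[0,0,0,0,0,8.5,1],[0,0,0,0,0,8.5,1],[0,0,0,0,0,8.5,1],[0,0,0,0,0,8.5,1],[0,0,0,0,0,0,1]]
  ]
}}

```text
time: 1.1
position: [139.7, 604.1, 246.7]
eef_rot: [0.712, 0.703, -0.007, 0.003]
wrist_force: [-0.3, 0.2, 0.5]
width: 87.2
```

{"name": "move_arm", "arguments": {
  "series": [
    [[-35,35,0,0,0,0,1],[-35,35,0,0,0,0,1],[-35,35,0,0,0,0,1],[-35,35,0,0,0,0,1],[-35,35,0,0,0,0,1]]
  ]
}}

```text
time: 1.6
position: [313.2, 428.8, 245.9]
eef_rot: [0.7, 0.714, -0.007, 0.002]
wrist_force: [0.8, 1.0, -0.3]
width: 86.9
```

{"name": "move_arm", "arguments": {
  "series": [
    [[-35,35,0,0,0,0,1],[-35,35,0,0,0,0,1],[-35,35,0,0,0,0,1],[0,0,0,0,0,0,1]]
  ]
}}

```text
time: 2.0
position: [425.6, 320.3, 246.1]
eef_rot: [0.698, 0.717, -0.007, 0.003]
wrist_force: [0.7, 0.6, 0.7]
width: 86.9
```

{"name": "move_arm", "arguments": {
  "series": [
    [[-8.5,7,0,0,0,0,1],[0,0,35,0,0,0,1],[0,0,35,0,0,0,1],[0,0,20,0,0,0,1],[0,0,0,0,0,0,1]]
  ]
}}

```text
time: 2.5
position: [433.3, 311.2, 154.7]
eef_rot: [0.693, 0.72, -0.005, 0.003]
wrist_force: [-0.6, -0.9, -0.6]
width: 86.9
```

Run:
```python
from h import *
from scipy.spatial.transform import Rotation as R
np.set_printoptions(precision=3,suppress=True)
s=arm.observe(); print(s["position"],R.from_quat(s["eef_rot"]).as_matrix())
im=arm.snapshot("wrist"); cv2.imwrite("pics/w1.png",im)
print(proj("wrist",[432.7,311.8,134]))
for e,a in caps(im): print(np.round(e[0],1),np.round(e[1]),a,onplane("wrist",e[0],134))
```

```text
[433.31  311.208 154.664] [[-0.038  0.999 -0.002]
 [ 0.999  0.038 -0.012]
 [-0.012 -0.003 -1.   ]]
[282.122 249.652]
[408.1 408.7] [10. 20.] 104.5 [551.873 156.063 134.   ]
[396.6 336.5] [ 19. 267.] 2811.5 [519.015 244.181 134.   ]
[124.  292.8] [20. 47.] 238.5 [321.549 271.965 134.   ]
[444.1 292.6] [21. 46.] 411.0 [548.819 280.824 134.   ]
[285.2 243.5] [ 82. 100.] 5865.5 [434.428 315.878 134.   ]
```

View pics/w1.png

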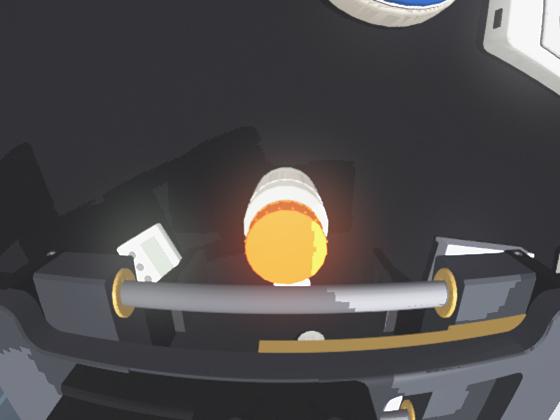

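The wrist view shows the orange cap at about (285,245), against a prediction of (282,250). It is centred between the fingers, so I'll descend and grip.

{"name": "move_arm", "arguments": {
  "series": [
    [[0,0,25,0,0.7,0,1],[0,0,24,0,0,0,1],[0,0,0,0,0,0,1],[0,0,0,0,0,0,0.3],[0,0,0,0,0,0,0.3]]
  ]
}}

```text
time: 3.05
position: [437.6, 316.3, 112.8]
eef_rot: [0.69, 0.724, 0.007, 0.002]
wrist_force: [-0.1, 0.6, 0.7]
width: 78.2
```

{"name": "move_arm", "arguments": {
  "series": [
    [[0,0,0,0,0,0,0.3],[0,0,0,0,0,0,0.3],[0,0,0,0,0,0,0.3]]
  ]
}}

```text
time: 3.35
position: [439.2, 317.5, 116.3]
eef_rot: [0.69, 0.724, 0.009, 0.003]
wrist_force: [-0.1, -0.7, 0.8]
width: 54.9
```

{"name": "move_arm", "arguments": {
  "series": [
    [[0,0,0,0,-0.4,0,0.8],[0,0,0,0,0,0,0.8],[0,0,0,0,0,0,0.8]]
  ]
}}

```text
time: 3.65
position: [439.4, 317.5, 116.9]
eef_rot: [0.69, 0.724, 0.007, 0.006]
wrist_force: [0.8, 0.2, 0.5]
width: 67.5
```

```bash
cat >> h.py <<'E'
def st():
    from scipy.spatial.transform import Rotation as R
    s=arm.observe(); M=R.from_quat(s["eef_rot"]).as_matrix()
    print("t",round(s["time"],2),"pos",np.round(s["position"],1),"F",np.round(s["wrist_force"],1),"w",round(s["width"],1))
    print("x",np.round(M[:,0],3),"z",np.round(M[:,2],3),"yaw off deg",round(np.degrees(np.arctan2(-M[0,0],M[1,0])),1))
    return s,M
E
python3 -c "
from h import *
st(); st(); print(arm.observe()['dq'])"
```

```text
t 3.65 pos [439.4 317.5 116.9] F [0.8 0.2 0.5] w 67.5
x [-0.049  0.999  0.001] z [ 0.018  0.002 -1.   ] yaw off deg 2.8
t 3.65 pos [439.4 317.5 116.9] F [0.8 0.2 0.5] w 67.5
x [-0.049  0.999  0.001] z [ 0.018  0.002 -1.   ] yaw off deg 2.8
[ 1.10801988e-03 -9.10437644e-05 -1.41946628e-03 -2.48094197e-03
  1.64896851e-03  3.05343658e-03]
```

{"name": "move_arm", "arguments": {
  "series": [
    [[-5.5,-3,5,0.9,0,-2,0.9],[0,0,5,0,0,0,0.9],[0,0,0,0,0,0,0.9],[0,0,0,0,0,0,0.9]]
  ]
}}

```text
time: 4.05
position: [437.2, 312.1, 106.3]
eef_rot: [0.677, 0.736, 0.002, 0.001]
wrist_force: [-0.4, 0.4, 0.2]
width: 78.0
```

```bash
python3 -c "
from h import *
st()
for n in ('top','side'):
  for e,a in caps(arm.snapshot(n)): 
    if 90<a<900: print(n,np.round(e[0],1),onplane(n,e[0],131))"
```

```text
t 4.05 pos [437.2 312.1 106.3] F [-0.4  0.4  0.2] w 78.0
x [-0.083  0.997  0.001] z [ 0.003  0.002 -1.   ] yaw off deg 4.8
top [133.  260.6] [433.94844834 302.36805066 131.        ]
top [415.9 254.9] [ 428.9310953 -330.8124509  131.       ]
top [331.4 253.1] [ 438.15237042 -143.45131044  131.        ]
top [212.5 244.4] [465.27713836 123.16860115 131.        ]
top [357.8 169.1] [ 629.35301225 -212.89615792  131.        ]
side [329.4 392.9] [433.38561861 332.91842696 131.        ]
side [331.4 378.7] [431.65801759 311.43555612 131.        ]
side [211.  322.9] [638.47944294 250.78321932 131.        ]
side [312.3 300.1] [473.66773498 179.9152667  131.        ]
side [336.2 196.4] [445.82377163 -90.80721632 131.        ]
side [345.5 142.8] [ 432.74527359 -292.93350455  131.        ]
side [269.  139.3] [ 629.52992055 -274.25446044  131.        ]
side [262.3  91.5] [ 690.1582417  -506.76014932  131.        ]
```

{"name": "move_arm", "arguments": {
  "series": [
    [[0,-3,0,0,0,4,0.45],[0,0,0,0,0,0,0.45],[0,0,0,0,0,0,0.45],[0,0,0,0,0,0,0.45],[0,0,0,0,0,0,0.45]]
  ]
}}

```text
time: 4.65
position: [434.8, 312.5, 107.0]
eef_rot: [0.702, 0.712, 0.003, 0.001]
wrist_force: [-0.3, -0.3, -0.4]
width: 49.6
```

```bash
python3 -c "
from h import *
st()"
```

```text
t 4.65 pos [434.8 312.5 107. ] F [-0.3 -0.3 -0.4] w 49.6
x [-0.015  1.     0.002] z [ 0.005  0.002 -1.   ] yaw off deg 0.8
```

{"name": "move_arm", "arguments": {
  "series": [
    [[0,0,-10,0,0,0,0.45],[0,0,-20,0,0,0,0.45],[0,0,-30,0,0,0,0.45],[0,0,-30,0,0,0,0.45],[0,0,-20,0,0,0,0.45]]
  ]
}}

```text
time: 5.15
position: [431.4, 310.7, 218.5]
eef_rot: [0.701, 0.713, -0.003, -0.001]
wrist_force: [0.2, 0.5, -1.9]
width: 49.2
```

```bash
python3 -c "
from h import *
st(); cv2.imwrite('pics/s2.png',arm.snapshot('side'))"
```

```text
t 5.15 pos [431.4 310.7 218.5] F [ 0.2  0.5 -1.9] w 49.2
x [-0.016  1.    -0.002] z [-0.005 -0.002 -1.   ] yaw off deg 0.9
```

View pics/s2.png

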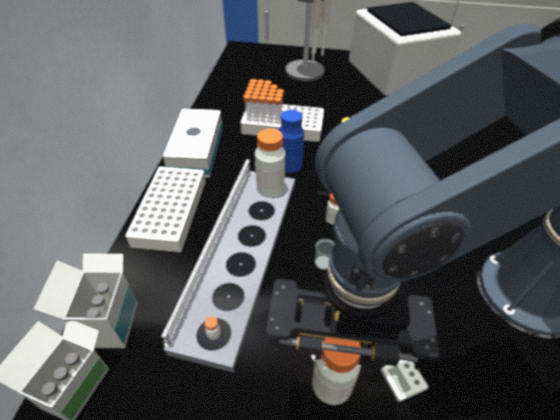

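The bottle is held upright at the cap (340,350), with about 1.9 N of weight. The gripper body's long side lies along x. Carrying it to place4.

{"name": "move_arm", "arguments": {
  "series": [
    [[-20,8,-8,0,0,0,0.45],[-40,16,-8,0,0,0,0.45],[-43,19,-6,0,0,0,0.45],[-43,19,0,0,0,0,0.45],[-43,19,0,0,0,0,0.45]]
  ]
}}

```text
time: 5.7
position: [517.1, 124.2, 245.6]
eef_rot: [0.697, 0.717, 0.002, -0.0]
wrist_force: [0.3, 0.6, -1.3]
width: 49.1
```

{"name": "move_arm", "arguments": {
  "series": [
    [[-43,19,0,0,0,0,0.45],[-43,19,0,0,0,0,0.45],[-43,19,0,0,0,0,0.45],[-40,19,0,0,0,0,0.45],[-30,15,0,0,0,0,0.45]]
  ]
}}

```text
time: 6.2
position: [615.0, -82.4, 242.9]
eef_rot: [0.697, 0.717, 0.002, -0.001]
wrist_force: [0.6, 1.0, -1.5]
width: 48.9
```

{"name": "move_arm", "arguments": {
  "series": [
    [[-15,8,0,0,0,0,0.45],[0,0,0,0,0,0,0.45]]
  ]
}}

```text
time: 6.4
position: [624.7, -102.3, 241.3]
eef_rot: [0.699, 0.715, 0.001, -0.001]
wrist_force: [-0.6, 0.8, -1.4]
width: 49.1
```

```bash
python3 -c "
from h import *
st()"
```

```text
t 6.4 pos [ 624.7 -102.3  241.3] F [-0.6  0.8 -1.4] w 49.1
x [-0.022  1.     0.004] z [ 0.     0.004 -1.   ] yaw off deg 1.3
```

{"name": "move_arm", "arguments": {
  "series": [
    [[-15,-2,0,0,0,0,0.45],[0,0,25,0,0,0,0.45],[0,0,30,0,0,0,0.45],[0,0,25,0,0,0,0.45],[0,0,0,0,0,0,0.45]]
  ]
}}

```text
time: 6.9
position: [618.8, -111.9, 160.1]
eef_rot: [0.697, 0.718, 0.001, -0.003]
wrist_force: [-1.3, -0.0, -1.9]
width: 49.5
```

```bash
python3 -c "
from h import *
st(); im=arm.snapshot('side'); print([np.round(e[0],1) for e,a in caps(im)], proj('side',[622.5,-117.7,42+104]),proj('side',[622.5,-117.7,30])); cv2.imwrite('pics/s3.png',cv2.resize(im[60:300,150:450],None,fx=2,fy=2))"
```

```text
t 6.9 pos [ 618.8 -111.9  160.1] F [-1.3 -0.  -1.9] w 49.5
x [-0.03   1.     0.006] z [-0.003  0.006 -1.   ] yaw off deg 1.7
[array([211. , 322.9]), array([313. , 300.1]), array([336.5, 196.6]), array([260.9, 167. ]), array([345.4, 142.8])] [260.42158166 174.62497101] [261.41702388 209.55929726]
```

View pics/s3.png

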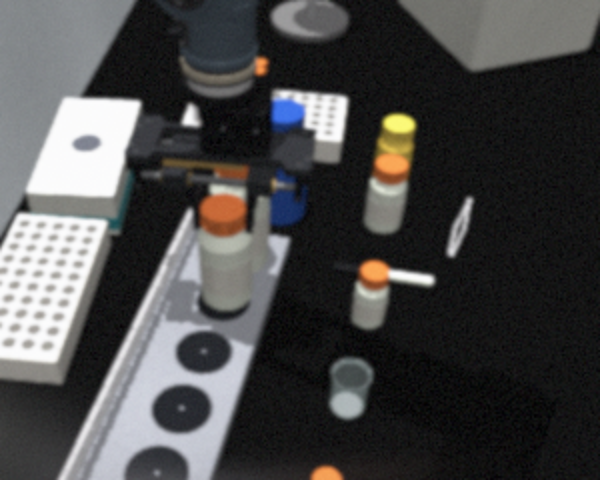

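Held bottle is above the place4 pad; cap at about (222,213) in the crop. I'll correct the offset and lower gently.

{"name": "move_arm", "arguments": {
  "series": [
    [[-5.5,3.5,5,0,-0.3,1,0.45],[0,0,5,0,0,0,0.45],[0,0,5,0,0,0,0.45],[0,0,0,0,0,0,0.45]]
  ]
}}

```text
time: 7.35
position: [626.5, -117.6, 151.1]
eef_rot: [0.702, 0.712, 0.001, 0.004]
wrist_force: [-0.3, -0.7, -1.9]
width: 49.3
```

```bash
python3 -c "
from h import *
st()"
```

```text
t 7.35 pos [ 626.5 -117.6  151.1] F [-0.3 -0.7 -1.9] w 49.3
x [-0.013  1.    -0.004] z [ 0.008 -0.004 -1.   ] yaw off deg 0.8
```

{"name": "move_arm", "arguments": {
  "series": [
    [[0,-3.5,5,0.3,0.2,0,0.45],[0,0,4,0,0,0,0.45],[0,0,0,0,0,0,0.45]]
  ]
}}

```text
time: 7.65
position: [623.3, -117.9, 142.3]
eef_rot: [0.702, 0.712, 0.001, 0.002]
wrist_force: [0.2, 0.8, -2.3]
width: 49.3
```

```bash
python3 -c "
from h import *
st()"
```

```text
t 7.65 pos [ 623.3 -117.9  142.3] F [ 0.2  0.8 -2.3] w 49.3
x [-0.013  1.    -0.001] z [ 0.004 -0.001 -1.   ] yaw off deg 0.8
```

{"name": "move_arm", "arguments": {
  "series": [
    [[0,-0.5,2.5,0.2,0,0,0.45],[0,0,1.5,0,0,0,0.45],[0,0,1,0,0,0,0.45]]
  ]
}}

```text
time: 7.95
position: [622.8, -118.1, 137.1]
eef_rot: [0.702, 0.712, -0.0, 0.001]
wrist_force: [-2.1, -0.4, 7.0]
width: 49.9
```

```bash
python3 -c "
from h import *
st()"
```

```text
t 7.95 pos [ 622.8 -118.1  137.1] F [-2.1 -0.4  7. ] w 49.9
x [-0.013  1.    -0.001] z [ 0.001 -0.001 -1.   ] yaw off deg 0.8
```

Contact at exactly the expected height, so I'll release and rise.

{"name": "move_arm", "arguments": {
  "series": [
    [[0,0,0,0,0,0,0.85],[0,0,0,0,0,0,0.85],[0,0,0,0,0,0,0.85]]
  ]
}}

```text
time: 8.25
position: [623.6, -118.4, 137.8]
eef_rot: [0.702, 0.712, 0.0, 0.001]
wrist_force: [-0.3, -0.8, 0.1]
width: 65.9
```

```bash
python3 -c "
from h import *
st()"
```

```text
t 8.25 pos [ 623.6 -118.4  137.8] F [-0.3 -0.8  0.1] w 65.9
x [-0.013  1.    -0.002] z [ 0.002 -0.002 -1.   ] yaw off deg 0.8
```

{"name": "move_arm", "arguments": {
  "series": [
    [[0,0,-20,0,0,0,0.85],[0,0,-40,0,0,0,1],[0,0,-40,0,0,0,1],[0,-20,0,0,0,0,1],[-30,-35,0,0,0,0,1]]
  ]
}}

```text
time: 8.75
position: [572.0, -147.1, 241.7]
eef_rot: [0.701, 0.714, 0.002, 0.003]
wrist_force: [-0.8, -0.3, 0.0]
width: 86.3
```

{"name": "move_arm", "arguments": {
  "series": [
    [[-37,-32,0,0,0,0,1],[-37,-32,0,0,0,0,1],[-37,-32,15,0,0,0,1],[-37,-25,20,0,0,0,1],[-35,-15,20,0,0,0,1]]
  ]
}}

```text
time: 9.25
position: [439.2, -337.6, 192.6]
eef_rot: [0.698, 0.716, 0.002, 0.011]
wrist_force: [0.8, -1.3, 0.3]
width: 86.9
```

{"name": "move_arm", "arguments": {
  "series": [
    [[0,0,25,0,0,0,1],[0,0,0,0,0,0,1]]
  ]
}}

```text
time: 9.45
position: [436.8, -343.2, 165.8]
eef_rot: [0.701, 0.713, 0.002, 0.011]
wrist_force: [-0.9, 1.2, -0.1]
width: 86.9
```

```bash
cat >> h.py <<'E'
def to(x,y,z):
    s,M=st(); print("tool shift",np.round(M.T@(np.array([x,y,z])-s["position"]),1))
E
python3 -c "
from h import *
to(430,-340,76)
im=arm.snapshot('side'); print([np.round(e[0],1) for e,a in caps(im)]); cv2.imwrite('pics/s4.png',cv2.resize(im[60:300,150:450],None,fx=2,fy=2))"
```

```text
t 9.45 pos [ 436.8 -343.2  165.8] F [-0.9  1.2 -0.1] w 86.9
x [-0.017  1.    -0.014] z [ 0.019 -0.013 -1.   ] yaw off deg 1.0
tool shift [ 4.5 -8.4 89.6]
[array([211. , 322.9]), array([313. , 300.1]), array([336.5, 196.6]), array([260.7, 172.4]), array([345.4, 143. ]), array([269. , 139.3]), array([262.2,  91.5])]
```

View pics/s4.png

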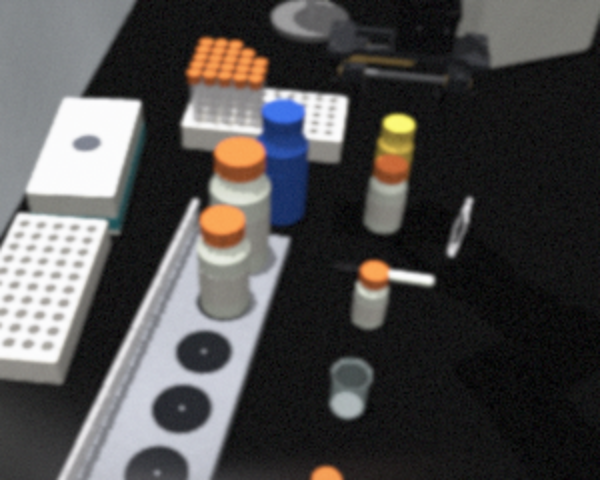

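b250 stands centred on place4 with its cap at crop (222,225), and b500 is undisturbed. Next is b125, cap at crop (391,168).

{"name": "move_arm", "arguments": {
  "series": [
    [[3,-7,20,1,0.7,0,1],[0,0,25,0,0,0,1],[0,0,20,0,0,0,1],[0,0,0,0,0,0,1]]
  ]
}}

```text
time: 9.9
position: [437.2, -344.0, 107.5]
eef_rot: [0.699, 0.715, -0.001, 0.01]
wrist_force: [0.2, -0.2, 0.2]
width: 87.2
```

```bash
python3 -c "
from h import *
to(430,-340,76)"
```

```text
t 9.9 pos [ 437.2 -344.   107.5] F [ 0.2 -0.2  0.2] w 87.2
x [-0.023  1.    -0.015] z [ 0.013 -0.015 -1.   ] yaw off deg 1.3
tool shift [ 4.6 -7.4 31.4]
```

{"name": "move_arm", "arguments": {
  "series": [
    [[4.5,-7,10,0.7,0.9,0,1],[2,-2,10,0.3,0.3,0,1],[0,0,8,0,0,0,1],[0,0,0,0,0,0,1]]
  ]
}}

```text
time: 10.3
position: [430.7, -338.1, 81.9]
eef_rot: [0.698, 0.716, -0.0, -0.001]
wrist_force: [-0.7, 0.5, -0.1]
width: 87.0
```

```bash
python3 -c "
from h import *
to(430,-340,76)"
```

```text
t 10.3 pos [ 430.7 -338.1   81.9] F [-0.7  0.5 -0.1] w 87.0
x [-0.026  1.     0.001] z [-0.002  0.001 -1.   ] yaw off deg 1.5
tool shift [-1.9 -0.7  5.9]
```

{"name": "move_arm", "arguments": {
  "series": [
    [[-2,0,5.5,0,0,1,0.9],[0,0,0,0,0,0,0.4],[0,0,0,0,0,0,0.4],[0,0,0,0,0,0,0.4],[0,0,0,0,0,0,0.4]]
  ]
}}

```text
time: 10.8
position: [431.3, -341.2, 76.8]
eef_rot: [0.705, 0.71, -0.0, 0.0]
wrist_force: [-0.4, 0.2, -0.1]
width: 54.8
```

{"name": "move_arm", "arguments": {
  "series": [
    [[0,0,0,0,0,0,0.4],[0,0,0,0,0,0,0.4]]
  ]
}}

```text
time: 11.0
position: [431.4, -341.3, 77.0]
eef_rot: [0.705, 0.709, -0.0, 0.0]
wrist_force: [0.5, 0.7, -1.0]
width: 42.4
```

```bash
python3 -c "
from h import *
to(430,-340,76)"
```

```text
t 11.0 pos [ 431.4 -341.3   77. ] F [ 0.5  0.7 -1. ] w 42.4
x [-0.007  1.    -0.001] z [ 0.    -0.001 -1.   ] yaw off deg 0.4
tool shift [ 1.3 -1.4  1. ]
```

{"name": "move_arm", "arguments": {
  "series": [
    [[0,0,-10,0,0,0,0.4],[0,0,-25,0,0,0,0.4],[0,0,-35,0,0,0,0.4],[0,0,-35,0,0,0,0.4],[10,0,-20,0,0,0,0.4]]
  ]
}}

```text
time: 11.5
position: [429.3, -329.8, 204.3]
eef_rot: [0.705, 0.709, -0.0, -0.005]
wrist_force: [-0.1, -0.3, -1.9]
width: 42.2
```

{"name": "move_arm", "arguments": {
  "series": [
    [[30,5,0,0,0,0,0.4],[45,10,0,0,0,0,0.4],[45,10,0,0,0,0,0.4],[45,10,0,0,0,0,0.4],[45,10,0,0,0,0,0.4]]
  ]
}}

```text
time: 12.0
position: [476.9, -121.2, 212.2]
eef_rot: [0.709, 0.705, -0.0, 0.005]
wrist_force: [0.7, -0.6, -0.5]
width: 42.2
```

{"name": "move_arm", "arguments": {
  "series": [
    [[45,15,0,0,0,0,0.4],[25,35,0,0,0,0,0.4],[10,40,0,0,0,0,0.4],[0,40,0,0,0,0,0.4],[0,20,0,0,0,0,0.4]]
  ]
}}

```text
time: 12.5
position: [625.7, -28.2, 215.3]
eef_rot: [0.706, 0.709, -0.001, 0.002]
wrist_force: [-0.4, -0.8, -1.4]
width: 42.0
```

```bash
python3 -c "
from h import *
to(630,-34.5,107)"
```

```text
t 12.5 pos [625.7 -28.2 215.3] F [-0.4 -0.8 -1.4] w 42.0
x [-0.004  1.    -0.004] z [ 0.002 -0.004 -1.   ] yaw off deg 0.2
tool shift [ -5.9   4.  108.3]
```

{"name": "move_arm", "arguments": {
  "series": [
    [[-6,4,20,0,0.2,0,0.4],[0,0,30,0,0,0,0.4],[0,0,25,0,0,0,0.4],[0,0,12,0,0,0,0.4],[0,0,0,0,0,0,0.4]]
  ]
}}

```text
time: 13.0
position: [635.4, -33.3, 128.9]
eef_rot: [0.704, 0.71, 0.003, 0.004]
wrist_force: [-0.2, 0.1, -0.8]
width: 42.1
```

```bash
python3 -c "
from h import *
to(630,-34.5,107)"
```

```text
t 13.0 pos [635.4 -33.3 128.9] F [-0.2  0.1 -0.8] w 42.1
x [-0.007  1.    -0.002] z [ 0.009 -0.002 -1.   ] yaw off deg 0.4
tool shift [-1.1 -5.6 21.9]
```

{"name": "move_arm", "arguments": {
  "series": [
    [[-1,-5,8,0.4,0.1,0,0.4],[0,0,6,0,0,0,0.4],[0,0,3,0,0,0,0.4],[0,0,0,0,0,0,0.4]]
  ]
}}

```text
time: 13.4
position: [631.5, -34.8, 114.1]
eef_rot: [0.705, 0.71, 0.002, 0.003]
wrist_force: [-0.3, 0.3, -1.3]
width: 42.2
```

```bash
python3 -c "
from h import *
to(630,-34.5,107)"
```

```text
t 13.4 pos [631.5 -34.8 114.1] F [-0.3  0.3 -1.3] w 42.2
x [-0.007  1.    -0.001] z [ 0.006 -0.001 -1.   ] yaw off deg 0.4
tool shift [ 0.4 -1.5  7.1]
```

{"name": "move_arm", "arguments": {
  "series": [
    [[0,-1.5,3.5,0.3,0,0,0.4],[0,0,2,0,0,0,0.4],[0,0,1.5,0,0,0,0.4]]
  ]
}}

```text
time: 13.7
position: [631.1, -35.1, 108.2]
eef_rot: [0.705, 0.71, 0.001, 0.002]
wrist_force: [-0.3, 0.2, -1.1]
width: 42.4
```

```bash
python3 -c "
from h import *
to(630,-34.5,107)"
```

```text
t 13.7 pos [631.1 -35.1 108.2] F [-0.3  0.2 -1.1] w 42.4
x [-0.007  1.    -0.002] z [ 0.004 -0.002 -1.   ] yaw off deg 0.4
tool shift [ 0.7 -1.1  1.2]
```

{"name": "move_arm", "arguments": {
  "series": [
    [[0.5,-1,1,0.2,0.1,0,0.4],[0,0,0.8,0,0,0,0.4]]
  ]
}}

```text
time: 13.9
position: [630.1, -34.6, 107.0]
eef_rot: [0.704, 0.71, 0.0, -0.0]
wrist_force: [-1.9, 0.5, 6.9]
width: 42.0
```

```bash
python3 -c "
from h import *
to(630,-34.5,107)"
```

```text
t 13.9 pos [630.1 -34.6 107. ] F [-1.9  0.5  6.9] w 42.0
x [-0.007  1.     0.   ] z [ 0.  0. -1.] yaw off deg 0.4
tool shift [ 0.1 -0.1 -0. ]
```

{"name": "move_arm", "arguments": {
  "series": [
    [[0,0,0,0,0,0,0.8],[0,0,0,0,0,0,0.8],[0,0,0,0,0,0,0.8],[0,0,-20,0,0,0,0.9],[0,0,-35,0,0,0,1]]
  ]
}}

```text
time: 14.4
position: [627.2, -34.0, 158.4]
eef_rot: [0.705, 0.71, -0.002, -0.004]
wrist_force: [0.3, 0.1, -0.1]
width: 74.0
```

{"name": "move_arm", "arguments": {
  "series": [
    [[0,-10,-35,0,0,0,1],[-15,-40,0,0,0,0,1],[-25,-42,0,0,0,0,1],[-25,-42,0,0,0,0,1],[-25,-35,20,0,0,0,1]]
  ]
}}

```text
time: 14.9
position: [466.9, -128.0, 182.2]
eef_rot: [0.701, 0.713, 0.004, 0.009]
wrist_force: [0.8, -1.5, -0.8]
width: 86.9
```

{"name": "move_arm", "arguments": {
  "series": [
    [[-22,-18,25,0,0,0,1],[0,0,20,0,0,0,1],[0,0,0,0,0,0,1]]
  ]
}}

```text
time: 15.2
position: [444.0, -153.1, 136.0]
eef_rot: [0.703, 0.711, 0.003, 0.008]
wrist_force: [0.1, -0.1, 0.6]
width: 87.2
```

```bash
python3 -c "
from h import *
to(440.6,-148.2,58)
im=arm.snapshot('side'); print([np.round(e[0],1) for e,a in caps(im)]); cv2.imwrite('pics/s5.png',cv2.resize(im[60:300,150:450],None,fx=2,fy=2))"
```

```text
t 15.2 pos [ 444.  -153.1  136. ] F [ 0.1 -0.1  0.6] w 87.2
x [-0.01   1.    -0.007] z [ 0.016 -0.007 -1.   ] yaw off deg 0.6
tool shift [ 5.4 -4.6 77.9]
[array([211. , 322.8]), array([313. , 300.1]), array([250.8, 207.5]), array([336.5, 196.8]), array([260.8, 172.4]), array([269. , 139.3]), array([262.2,  91.5])]
```

View pics/s5.png

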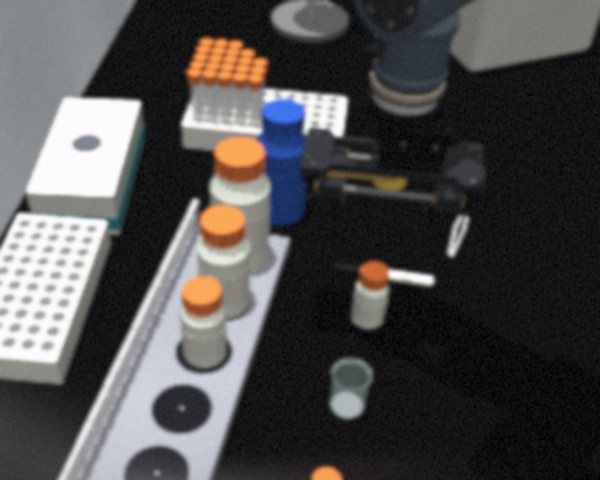

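b125 stands on place3 with its cap at crop (202,295). Next is b60, cap at crop (374,275).

{"name": "move_arm", "arguments": {
  "series": [
    [[5,-4.5,20,0.9,0.4,0,1],[0,-1,20,0.2,0.1,0,1],[0,0,12,0,0,0,1],[0,0,0,0,0,0,1]]
  ]
}}

```text
time: 15.65
position: [446.1, -150.1, 87.7]
eef_rot: [0.702, 0.712, 0.001, 0.005]
wrist_force: [-0.2, 0.7, 0.3]
width: 87.0
```

```bash
python3 -c "
from h import *
to(440.6,-148.2,58)"
```

```text
t 15.65 pos [ 446.1 -150.1   87.7] F [-0.2  0.7  0.3] w 87.0
x [-0.014  1.    -0.006] z [ 0.008 -0.006 -1.   ] yaw off deg 0.8
tool shift [ 2.2 -5.7 29.6]
```

{"name": "move_arm", "arguments": {
  "series": [
    [[2.5,-5.5,10,0.5,0.3,0,1],[0.5,-2,10,0.1,0.1,0,1],[0,0,7,0,0,0,1],[0,0,0,0,0,0,1]]
  ]
}}

```text
time: 16.05
position: [441.2, -147.5, 61.2]
eef_rot: [0.701, 0.713, 0.0, 0.002]
wrist_force: [-0.0, -0.4, -0.2]
width: 87.2
```

```bash
python3 -c "
from h import *
to(440.6,-148.2,58)"
```

```text
t 16.05 pos [ 441.2 -147.5   61.2] F [-0.  -0.4 -0.2] w 87.2
x [-0.017  1.    -0.002] z [ 0.003 -0.002 -1.   ] yaw off deg 1.0
tool shift [-0.7 -0.6  3.2]
```

{"name": "move_arm", "arguments": {
  "series": [
    [[-0.7,-0.6,3,0.2,0.1,0,0.8],[0,0,0,0,0,0,0.3],[0,0,0,0,0,0,0.3],[0,0,0,0,0,0,0.3],[0,0,0,0,0,0,0.3]]
  ]
}}

```text
time: 16.55
position: [441.1, -148.8, 58.4]
eef_rot: [0.701, 0.713, -0.0, 0.0]
wrist_force: [0.1, 0.2, 0.1]
width: 55.1
```

{"name": "move_arm", "arguments": {
  "series": [
    [[0,0,0,0,0,0,0.3],[0,0,0,0,0,0,0.3],[0,0,0,0,0,0,0.3]]
  ]
}}

```text
time: 16.85
position: [441.3, -149.0, 58.8]
eef_rot: [0.701, 0.713, -0.0, 0.001]
wrist_force: [-0.5, 0.1, -1.3]
width: 33.0
```

```bash
python3 -c "
from h import *
to(440.6,-148.2,58)"
```

```text
t 16.85 pos [ 441.3 -149.    58.8] F [-0.5  0.1 -1.3] w 33.0
x [-0.017  1.    -0.001] z [ 0.001 -0.001 -1.   ] yaw off deg 0.9
tool shift [ 0.8 -0.7  0.8]
```

{"name": "move_arm", "arguments": {
  "series": [
    [[0,0,-10,0,0,0,0.3],[0,0,-25,0,0,0,0.3],[0,0,-35,0,0,0,0.3],[10,0,-35,0,0,0,0.3],[30,5,-5,0,0,0,0.3]]
  ]
}}

```text
time: 17.35
position: [445.6, -110.2, 173.4]
eef_rot: [0.703, 0.711, -0.0, -0.0]
wrist_force: [0.9, 0.7, -0.1]
width: 33.3
```

{"name": "move_arm", "arguments": {
  "series": [
    [[40,10,0,0,0,0,0.3],[45,10,0,0,0,0,0.3],[40,20,0,0,0,0,0.3],[25,35,0,0,0,0,0.3],[10,40,0,0,0,0,0.3]]
  ]
}}

```text
time: 17.85
position: [556.1, 58.3, 179.6]
eef_rot: [0.704, 0.711, -0.001, 0.0]
wrist_force: [0.9, -1.3, -1.3]
width: 33.0
```

{"name": "move_arm", "arguments": {
  "series": [
    [[0,40,0,0,0,0,0.3],[0,25,0,0,0,0,0.3],[0,7,0,0,0,0,0.3],[0,0,0,0,0,0,0.3]]
  ]
}}

```text
time: 18.25
position: [633.3, 63.3, 181.7]
eef_rot: [0.701, 0.713, 0.001, 0.002]
wrist_force: [-0.4, -1.1, -1.0]
width: 33.1
```

```bash
python3 -c "
from h import *
to(637.3,51.4,88.8)"
```

```text
t 18.25 pos [633.3  63.3 181.7] F [-0.4 -1.1 -1. ] w 33.1
x [-0.016  1.    -0.002] z [ 0.003 -0.002 -1.   ] yaw off deg 0.9
tool shift [-11.8   3.5  93. ]
```

{"name": "move_arm", "arguments": {
  "series": [
    [[-12,2,15,0.1,0.1,0,0.3],[0,0,25,0,0,0,0.3],[0,0,20,0,0,0,0.3],[0,0,12,0,0,0,0.3],[0,0,0,0,0,0,0.3]]
  ]
}}

```text
time: 18.75
position: [627.1, 46.8, 105.4]
eef_rot: [0.702, 0.712, -0.003, -0.003]
wrist_force: [0.3, -0.1, -0.3]
width: 33.4
```

```bash
python3 -c "
from h import *
to(637.3,51.4,88.8)"
```

```text
t 18.75 pos [627.1  46.8 105.4] F [ 0.3 -0.1 -0.3] w 33.4
x [-0.014  1.    -0.   ] z [-0.008 -0.    -1.   ] yaw off deg 0.8
tool shift [ 4.5 10.4 16.6]
```

{"name": "move_arm", "arguments": {
  "series": [
    [[4.5,10,4,-0.5,0,0,0.3],[0,1,5,0,0,0,0.3],[0,0,0,0,0,0,0.3]]
  ]
}}

```text
time: 19.05
position: [638.6, 50.9, 96.7]
eef_rot: [0.702, 0.712, 0.001, 0.001]
wrist_force: [0.1, 0.2, -0.5]
width: 33.2
```

```bash
python3 -c "
from h import *
to(637.3,51.4,88.8)"
```

```text
t 19.05 pos [638.6  50.9  96.7] F [ 0.1  0.2 -0.5] w 33.2
x [-0.013  1.    -0.   ] z [ 0.002 -0.    -1.   ] yaw off deg 0.8
tool shift [ 0.6 -1.3  7.9]
```

{"name": "move_arm", "arguments": {
  "series": [
    [[0.6,-1.3,3.5,0.1,0,0,0.3],[0,0,2,0,0,0,0.3],[0,0,1,0,0,0,0.3]]
  ]
}}

```text
time: 19.35
position: [638.5, 51.8, 91.2]
eef_rot: [0.702, 0.712, 0.001, 0.002]
wrist_force: [-0.3, 0.4, -0.7]
width: 33.5
```

```bash
python3 -c "
from h import *
to(637.3,51.4,88.8)"
```

```text
t 19.35 pos [638.5  51.8  91.2] F [-0.3  0.4 -0.7] w 33.5
x [-0.014  1.    -0.001] z [ 0.003 -0.001 -1.   ] yaw off deg 0.8
tool shift [-0.4 -1.2  2.4]
```

{"name": "move_arm", "arguments": {
  "series": [
    [[-0.4,-1.2,1.5,0.2,0,0,0.3],[0,0,1,0,0,0,0.3],[0,0,0.6,0,0,0,0.3]]
  ]
}}

```text
time: 19.65
position: [637.4, 51.4, 88.8]
eef_rot: [0.702, 0.712, -0.0, 0.0]
wrist_force: [-1.2, 0.4, 6.0]
width: 33.3
```

```bash
python3 -c "
from h import *
to(637.3,51.4,88.8)"
```

```text
t 19.65 pos [637.4  51.4  88.8] F [-1.2  0.4  6. ] w 33.3
x [-0.014  1.    -0.001] z [ 0.    -0.001 -1.   ] yaw off deg 0.8
tool shift [-0.  -0.1  0. ]
```

{"name": "move_arm", "arguments": {
  "series": [
    [[0,0,0,0,0,0,0.7],[0,0,0,0,0,0,0.7],[0,0,0,0,0,0,0.7],[0,0,-20,0,0,0,0.7],[0,0,-35,0,0,0,0.9]]
  ]
}}

```text
time: 20.15
position: [633.8, 51.6, 139.7]
eef_rot: [0.702, 0.712, -0.004, -0.004]
wrist_force: [0.0, -0.9, 0.3]
width: 62.2
```

{"name": "move_arm", "arguments": {
  "series": [
    [[5,-15,-25,0,0,0,1],[20,-40,0,0,0,0,1],[22,-42,0,0,0,0,1],[22,-40,10,0,0,0,1],[16,-25,20,0,0,0,1]]
  ]
}}

```text
time: 20.65
position: [478.5, 133.6, 142.4]
eef_rot: [0.704, 0.71, 0.006, 0.006]
wrist_force: [-0.5, 0.9, -1.4]
width: 86.3
```

{"name": "move_arm", "arguments": {
  "series": [
    [[0,-4,25,0,0,0,1],[0,0,0,0,0,0,1]]
  ]
}}

```text
time: 20.85
position: [468.0, 135.6, 115.9]
eef_rot: [0.703, 0.711, 0.003, 0.004]
wrist_force: [-0.5, -0.4, -0.1]
width: 87.0
```

```bash
python3 -c "
from h import *
to(470.8,136.9,39)
im=arm.snapshot('side'); print([np.round(e[0],1) for e,a in caps(im)]); cv2.imwrite('pics/s6.png',cv2.resize(im[120:360,150:450],None,fx=2,fy=2))"
```

```text
t 20.85 pos [468.  135.6 115.9] F [-0.5 -0.4 -0.1] w 87.0
x [-0.012  1.    -0.001] z [ 0.01  -0.001 -1.   ] yaw off deg 0.7
tool shift [ 1.4  2.1 76.9]
[array([211. , 322.9]), array([312.7, 300.3]), array([239.3, 242.6]), array([250.8, 207.5]), array([260.7, 172.4]), array([269. , 139.3]), array([262.3,  91.5]), array([551. ,  67.4])]
```

View pics/s6.png

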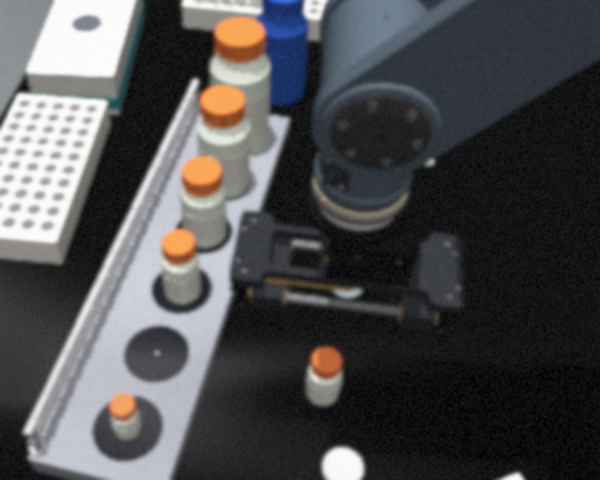

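b60 stands on place2 with its cap at crop (180,245), and b15 is untouched at (123,405). Next is b30, cap at crop (326,361).

{"name": "move_arm", "arguments": {
  "series": [
    [[1.4,1,20,0.6,0.1,0,1],[0,0,20,0,0,0,1],[0,0,12,0,0,0,1],[0,0,0,0,0,0,1]]
  ]
}}

```text
time: 21.3
position: [479.4, 136.4, 67.6]
eef_rot: [0.704, 0.71, 0.006, 0.005]
wrist_force: [0.1, -0.6, 1.4]
width: 87.3
```

```bash
python3 -c "
from h import *
to(470.8,136.9,39)"
```

```text
t 21.3 pos [479.4 136.4  67.6] F [ 0.1 -0.6  1.4] w 87.3
x [-0.009  1.     0.001] z [ 0.015  0.001 -1.   ] yaw off deg 0.5
tool shift [ 0.5 -9.1 28.4]
```

{"name": "move_arm", "arguments": {
  "series": [
    [[0.5,-9,10,0.9,0,0,1],[0,-2,9,0.1,0,0,1],[0,0,5,0,0,0,1],[0,0,0,0,0,0,1]]
  ]
}}

```text
time: 21.7
position: [470.4, 136.5, 43.5]
eef_rot: [0.704, 0.71, 0.001, -0.0]
wrist_force: [-0.3, -0.1, 0.6]
width: 87.1
```

```bash
python3 -c "
from h import *
to(470.8,136.9,39)"
```

```text
t 21.7 pos [470.4 136.5  43.5] F [-0.3 -0.1  0.6] w 87.1
x [-0.008  1.     0.002] z [ 0.001  0.002 -1.   ] yaw off deg 0.5
tool shift [0.4 0.4 4.5]
```

{"name": "move_arm", "arguments": {
  "series": [
    [[0.4,0.4,4.5,0,-0.1,0,0.8],[0,0,0,0,0,0,0.25],[0,0,0,0,0,0,0.25],[0,0,0,0,0,0,0.25],[0,0,0,0,0,0,0.25]]
  ]
}}

```text
time: 22.2
position: [471.4, 137.1, 39.3]
eef_rot: [0.704, 0.71, 0.001, 0.001]
wrist_force: [0.1, 0.4, -0.1]
width: 55.4
```

{"name": "move_arm", "arguments": {
  "series": [
    [[0,0,0,0,0,0,0.25],[0,0,0,0,0,0,0.25],[0,0,0,0,0,0,0.25],[0,0,0,0,0,0,0.25]]
  ]
}}

```text
time: 22.6
position: [471.7, 137.2, 39.6]
eef_rot: [0.704, 0.71, 0.001, 0.001]
wrist_force: [0.5, -0.5, -0.1]
width: 31.0
```

```bash
python3 -c "
from h import *
to(470.8,136.9,39)"
```

```text
t 22.6 pos [471.7 137.2  39.6] F [ 0.5 -0.5 -0.1] w 31.0
x [-0.009  1.    -0.   ] z [ 0.003 -0.    -1.   ] yaw off deg 0.5
tool shift [-0.3 -0.9  0.6]
```

{"name": "move_arm", "arguments": {
  "series": [
    [[0,0,0,0,0,0,0.2],[0,0,0,0,0,0,0.2],[0,0,0,0,0,0,0.2]]
  ]
}}

```text
time: 22.9
position: [471.7, 137.1, 39.6]
eef_rot: [0.704, 0.71, 0.001, 0.001]
wrist_force: [0.5, 0.1, 0.1]
width: 30.6
```

{"name": "move_arm", "arguments": {
  "series": [
    [[0,0,-8,0,0,0,0.2],[0,0,-20,0,0,0,0.2],[0,0,-30,0,0,0,0.2],[0,0,-30,0,0,0,0.2],[0,0,0,0,0,0,0.2]]
  ]
}}

```text
time: 23.4
position: [470.5, 137.1, 131.1]
eef_rot: [0.704, 0.71, -0.0, 0.0]
wrist_force: [0.4, 0.4, -0.6]
width: 30.8
```

```bash
python3 -c "
from h import *
to(645,136.6,69.6)"
```

```text
t 23.4 pos [470.5 137.1 131.1] F [ 0.4  0.4 -0.6] w 30.8
x [-0.009  1.    -0.   ] z [ 0. -0. -1.] yaw off deg 0.5
tool shift [ -1.9 174.5  61.5]
```

```bash
python3 -c "
from h import *
im=arm.snapshot('side'); cv2.imwrite('pics/s7.png',cv2.resize(im[180:340,220:420],None,fx=4,fy=3.6))
for z in (92,142,156): print(z,(proj('side',[470.5,137,z])-[220,180])*[4,3.6])"
```

```text
92 [377.96687588 401.31160694]
142 [386.77811509 348.38824932]
156 [389.41082509 332.57528023]
```

View pics/s7.png

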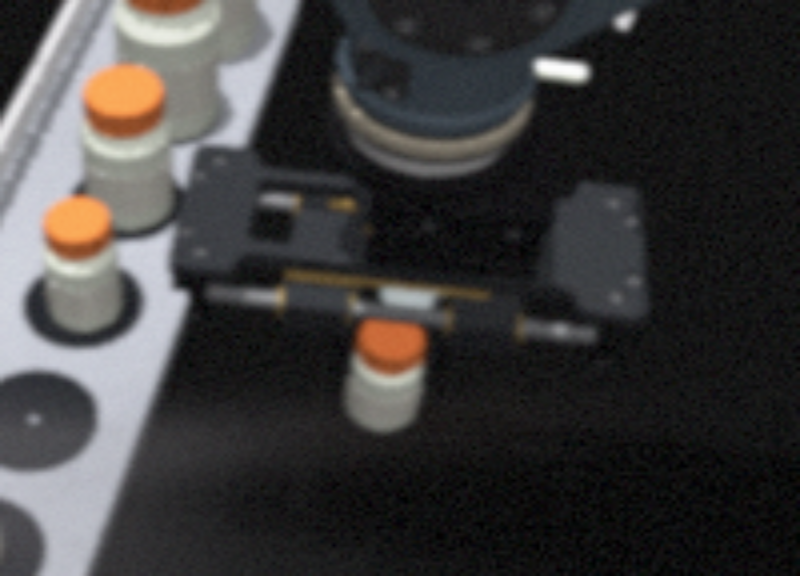

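b30 is held upright with its cap at crop (391,342), at the predicted height. Carrying it to place1.

{"name": "move_arm", "arguments": {
  "series": [
    [[0,20,0,0,0,0,0.2],[0,40,0,0,0,0,0.2],[0,40,0,0,0,0,0.2],[0,40,0,0,0,0,0.2],[0,20,0,0,0,0,0.2]]
  ]
}}

```text
time: 23.95
position: [624.4, 138.4, 122.9]
eef_rot: [0.704, 0.71, -0.007, -0.006]
wrist_force: [0.1, 0.3, -0.4]
width: 31.1
```

{"name": "move_arm", "arguments": {
  "series": [
    [[0,6,0,0,0,0,0.2],[0,0,0,0,0,0,0.2]]
  ]
}}

```text
time: 24.15
position: [631.4, 138.0, 119.6]
eef_rot: [0.704, 0.71, -0.008, -0.007]
wrist_force: [0.1, -0.8, -1.2]
width: 30.8
```

```bash
python3 -c "
from h import *
to(645,136.6,69.6)"
```

```text
t 24.15 pos [631.4 138.  119.6] F [ 0.1 -0.8 -1.2] w 30.8
x [-0.009  1.    -0.001] z [-0.022 -0.002 -1.   ] yaw off deg 0.5
tool shift [-1.5 14.7 49.7]
```

{"name": "move_arm", "arguments": {
  "series": [
    [[-1.5,13,10,-1.2,0.1,0,0.2],[0,3,12,0,0,0,0.2],[0,0,10,0,0,0,0.2],[0,0,0,0,0,0,0.2]]
  ]
}}

```text
time: 24.55
position: [639.5, 136.9, 82.9]
eef_rot: [0.704, 0.711, -0.005, -0.005]
wrist_force: [0.1, -0.9, 0.0]
width: 31.0
```

```bash
python3 -c "
from h import *
to(645,136.6,69.6)"
```

```text
t 24.55 pos [639.5 136.9  82.9] F [ 0.1 -0.9  0. ] w 31.0
x [-0.01  1.   -0.  ] z [-0.014 -0.    -1.   ] yaw off deg 0.6
tool shift [-0.4  5.7 13.3]
```

{"name": "move_arm", "arguments": {
  "series": [
    [[-0.4,5.5,4,-0.8,0,0,0.2],[0,1,3,-0.1,0,0,0.2],[0,0,1,0,0,0,0.2]]
  ]
}}

```text
time: 24.85
position: [644.7, 136.9, 74.3]
eef_rot: [0.703, 0.711, 0.0, 0.001]
wrist_force: [0.4, -0.0, -0.1]
width: 31.2
```

```bash
python3 -c "
from h import *
to(645,136.6,69.6)"
```

```text
t 24.85 pos [644.7 136.9  74.3] F [ 0.4 -0.  -0.1] w 31.2
x [-0.01  1.   -0.  ] z [ 0.001 -0.    -1.   ] yaw off deg 0.6
tool shift [-0.3  0.3  4.7]
```

{"name": "move_arm", "arguments": {
  "series": [
    [[-0.3,0.3,2,0,0,0,0.2],[0,0,1.5,0,0,0,0.2],[0,0,0.8,0,0,0,0.2]]
  ]
}}

```text
time: 25.15
position: [645.5, 136.7, 70.5]
eef_rot: [0.703, 0.711, 0.001, 0.001]
wrist_force: [1.0, -0.2, 0.0]
width: 30.4
```

```bash
python3 -c "
from h import *
to(645,136.6,69.6)"
```

```text
t 25.15 pos [645.5 136.7  70.5] F [ 1.  -0.2  0. ] w 30.4
x [-0.01  1.    0.  ] z [ 0.003  0.    -1.   ] yaw off deg 0.6
tool shift [-0.1 -0.5  0.9]
```

{"name": "move_arm", "arguments": {
  "series": [
    [[0,-0.5,1,0.2,0,0,0.2],[0,0,0.8,0,0,0,0.2]]
  ]
}}

```text
time: 25.35
position: [645.2, 136.7, 69.6]
eef_rot: [0.703, 0.711, -0.0, -0.0]
wrist_force: [-1.5, -0.3, 6.4]
width: 31.0
```

```bash
python3 -c "
from h import *
to(645,136.6,69.6)"
```

```text
t 25.35 pos [645.2 136.7  69.6] F [-1.5 -0.3  6.4] w 31.0
x [-0.01  1.    0.  ] z [-0.  0. -1.] yaw off deg 0.6
tool shift [-0.1 -0.2 -0. ]
```

{"name": "move_arm", "arguments": {
  "series": [
    [[0,0,0,0,0,0,0.6],[0,0,0,0,0,0,0.6],[0,0,0,0,0,0,0.6],[0,0,-15,0,0,0,0.6],[0,0,-35,0,0,0,0.7]]
  ]
}}

```text
time: 25.85
position: [641.7, 136.4, 116.4]
eef_rot: [0.703, 0.711, -0.004, -0.004]
wrist_force: [1.0, 0.4, 0.1]
width: 54.3
```

{"name": "move_arm", "arguments": {
  "series": [
    [[0,-5,-40,0,0,0,0.8],[10,-30,-30,0,0,0,0.8],[25,-35,0,0,0,0,0.8],[30,-35,0,0,0,0,0.8],[35,-35,0,0,0,0,0.8]]
  ]
}}

```text
time: 26.35
position: [509.8, 233.7, 200.4]
eef_rot: [0.707, 0.707, 0.006, 0.005]
wrist_force: [0.0, 0.6, -0.3]
width: 69.4
```

{"name": "move_arm", "arguments": {
  "series": [
    [[40,-25,0,0,0,0,0.8],[40,-25,0,0,0,0,0.8],[30,-10,0,0,0,0,0.8],[0,0,0,0,0,0,0.8],[0,0,0,0,0,0,0.8]]
  ]
}}

```text
time: 26.85
position: [442.1, 351.2, 206.4]
eef_rot: [0.705, 0.709, 0.009, 0.005]
wrist_force: [-0.6, -0.3, -0.4]
width: 70.0
```

```bash
python3 -c "
from h import *
np.set_printoptions(precision=1,suppress=True)
st()
im=arm.snapshot('top'); S=arm.snapshot('side')
P={'b30':(645,136.6,94),'b60':(637.3,52.2,114),'b125':(630,-33,134),'b250':(622.5,-117.7,164),'b15':(652.7,221,78),'b500':(615,-202.4,198)}
T=[np.array(e[0]) for e,a in caps(im,60)]; C=[np.array(e[0]) for e,a in caps(S,60)]
for k,p in P.items():
  q=np.array(p)-[0,0,3]; u=min(T,key=lambda c:np.linalg.norm(c-proj('top',q))); v=min(C,key=lambda c:np.linalg.norm(c-proj('side',q-[0,0,4])))
  print(k,'top err xy',(onplane('top',u,q[2])-q)[:2],'side px',v-proj('side',q-[0,0,4]))
cv2.imwrite('pics/end.png',np.vstack([cv2.resize(im[140:240,140:400],(780,300)),cv2.resize(S[80:380,150:450],(300,300)).repeat(1,0) if 0 else cv2.copyMakeBorder(S[80:370,150:450],0,0,0,480,cv2.BORDER_CONSTANT)]))"
```

```text
t 26.85 pos [442.1 351.2 206.4] F [-0.6 -0.3 -0.4] w 70.0
x [-0.  1.  0.] z [ 0.  0. -1.] yaw off deg 0.4
b30 top err xy [-1.7 -1.7] side px [ 0.6 -0.1]
b60 top err xy [-3.   0.2] side px [0.6 1.1]
b125 top err xy [-3.3 -0.5] side px [0.7 1.4]
b250 top err xy [-4.4  0.1] side px [0.4 1.4]
b15 top err xy [0.1 0.5] side px [-0.6  0.3]
b500 top err xy [-2.2  0.5] side px [-0.8  2.3]
```

View pics/end.png

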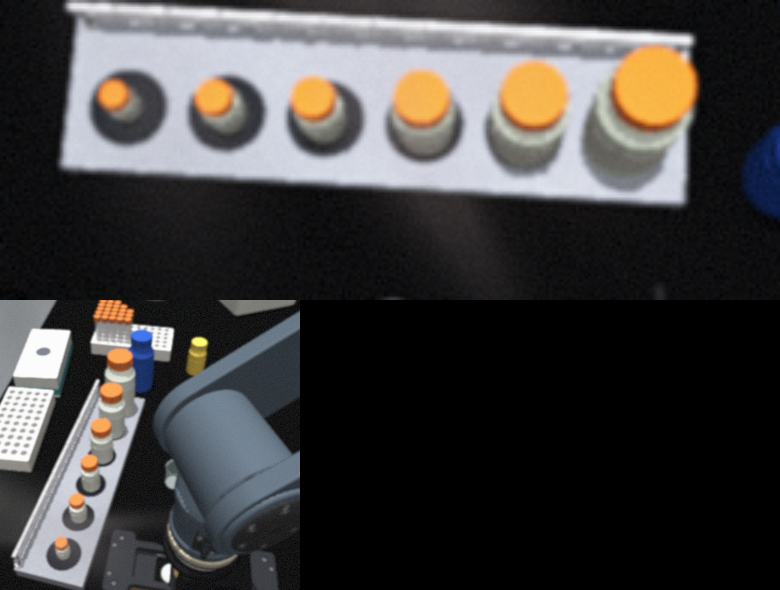

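```bash
python3 -c "
from cell import arm
print(arm.sign_off())"
```

```text
the job is handed in; nothing more can be done
None
```

All four loose bottles are in the rack, and I handed the job in at about 27 s of the 109 s allowed. From left to right the row is b15, b30 (place1), b60 (place2), b125 (place3), b250 (place4), b500. I gripped each bottle by its cap and let go only after 6–7 N of contact at the expected height.

**Last checks:** The final top and side pictures show all six bottles upright, stepping down from b500 to b15, with the arm clear of everything.
- **Top view:** the caps lie within about 2 to 4 mm of the pad centres. The unmoved b500 also reads about 2 mm off in the same direction, so part of that is measuring bias.
- **Side view:** the caps agree within about 1.5 px for the four placed bottles and 2.3 px for b500.
- **End bottles:** neither end bottle's cap moved in the side view from picture to picture.

**What disagreed:**
- **First grasp (b250):** the arm drifted about 6 mm while closing and probably nudged the bottle a few mm. I re-opened and re-aligned before gripping.
- **b30:** the fingers stopped at about 31 mm although the cap is 29 mm across, so they probably caught the shoulder. The bottle stayed upright and reached contact at the expected height.

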